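# Draw the valve spools into the wash rack in bank order

## Task

The valve bank is being stripped for washing: draw each of the four spools straight up out of its section and stand it upright in the grey wash rack, one to a pocket, in the same order from left to right as the spools stand in the bank, because every spool is lapped to its own bore and only its place in the row tells which. Set each spool down gently on the pocket floor: do not drop it in and do not let it fall over.

Things in the scene. Friction and masses are not known exactly. Their poses are not given: they have to be found in the camera images.
- spool_ball: Steel valve spool, 0.22 kg, upright in the bore of section_a at the start. Body 24 mm diameter with two waists, up to 64 mm above the foot; then a 16 mm neck to 76 mm, a 10 mm neck and a 20 mm BALL end, its centre 97 mm above the foot (grip the ball); 107 mm tall. Origin: centre of its foot, z up its axis.
- spool_hex: Steel valve spool, 0.22 kg, upright in the bore of section_b at the start. Body 24 mm diameter with two waists, up to 64 mm above the foot; then a 16 mm neck and from 81 to 103 mm a HEXAGON end, 19 mm across flats, flats facing its own +-x and every 60 deg (grip there); 103 mm tall. Origin: centre of its foot, z up its axis.
- spool_cup: Steel valve spool, 0.22 kg, upright in the bore of section_c at the start. Body 24 mm diameter with two waists, up to 64 mm above the foot; then a 16 mm neck and from 75 to 99 mm a thick DRUM, 32 mm diameter (grip there); 103 mm tall with the small boss on top. Origin: centre of its foot, z up its axis.
- spool_slot: Steel valve spool, 0.22 kg, upright in the bore of section_d at the start. Body 24 mm diameter with two waists, up to 64 mm above the foot; then from 67 to 105 mm a plain thin STEM, 14 mm diameter, slotted on top (grip there); 105 mm tall. Origin: centre of its foot, z up its axis.
- section_a: One of four like gold-coloured valve sections, fixed, 84 x 60 x 56 mm (x, y, z), any place in the bank's row, same heading as the bank. Origin: centre of its underside, 12 mm above the trolley. Its upright blind bore (27 mm diameter, 40 mm deep, floor 16 mm above the origin) lies on its z axis and holds spool_ball at the start.
- section_b: One of four like gold-coloured valve sections, fixed, 84 x 60 x 56 mm (x, y, z), any place in the bank's row, same heading as the bank. Origin: centre of its underside, 12 mm above the trolley. Its upright blind bore (27 mm diameter, 40 mm deep, floor 16 mm above the origin) lies on its z axis and holds spool_hex at the start.
- section_c: One of four like gold-coloured valve sections, fixed, 84 x 60 x 56 mm (x, y, z), any place in the bank's row, same heading as the bank. Origin: centre of its underside, 12 mm above the trolley. Its upright blind bore (27 mm diameter, 40 mm deep, floor 16 mm above the origin) lies on its z axis and holds spool_cup at the start.
- section_d: One of four like gold-coloured valve sections, fixed, 84 x 60 x 56 mm (x, y, z), any place in the bank's row, same heading as the bank. Origin: centre of its underside, 12 mm above the trolley. Its upright blind bore (27 mm diameter, 40 mm deep, floor 16 mm above the origin) lies on its z axis and holds spool_slot at the start.
- bank: Valve bank, fixed: aluminium base plate 112 x 296 x 12 mm, a dark end cover at each end (64 mm high), the four sections in a row between them at x = 0, y = +93, +31, -31, -93 mm, their tops 68 mm above the trolley. Origin: centre of the plate's underside; z up; +y is its left end as seen from the robot.
- rack: Grey plastic wash rack, fixed, 94 x 268 x 34 mm, four empty round pockets, 42 mm diameter, 20 mm deep, at x = 0, y = +93, +31, -31, -93 mm (+y: left end as seen from the robot). Pocket floors 14 mm, top 34 mm above the trolley; a steel bow at each end, 54 mm high. Origin: centre of its underside; z up.
Not all that is in view belongs to the job. Leave any orange or yellow look-alike of the spool_cup alone.

How it is judged:
By the outcome, as a careful person would: the job done as asked, in the order asked, and still so for the second after the job is handed in, with the robot touching nothing.
It also fails if it takes over 112 s, if anything falls off the work surface, if the arm or the gripper's body presses on something with over 40 N, if the wrist force passes 120 N, or if a joint passes its speed limit or range.

## Robot

A 7-joint arm with a two-finger parallel gripper is mounted at the origin on a cart in front of the work surface, level with it; the furniture and walls round the work are solid. World frame = base frame: x ahead of the robot, y to its left, z up, the work surface at z = 0. Lengths are in mm, angles in rad, forces in N, time in s.
With the tool pointing down it reaches from about 425 to 925 mm from the base axis. Payload 6.8 kg.
Tool frame: the origin (TCP) lies at the centre of the arm's flange, where the gripper is bolted on; the fingertips stand 182 mm ahead of it and the grasp point (between the pads) lies 163 mm ahead of it; z points along the fingers, y is the line along which they close (so a half turn about z gives the same grasp; the last joint's range is limited). The gripper opens to 88 mm and grips with 3 to 60 N. Pads are 20 mm wide; open, the fingers measure 115 mm over their backs; the gripper's body (75 mm by 178 mm) begins 61 mm behind the grasp point.
Start: joints at [-1.418, 0.477, 0.022, 1.555, -0.011, 1.109, -0.083], TCP at [174.048, 652.188, 404.664] pointing down, gripper open.
Joint ranges: [-2.96, 2.96], [-0.34, 2.1], [-1.41, 1.46], [0.24, 2.44], [-1.37, 4.51], [0.17, 1.92], [-2.96, 2.96]. Speed limits (rad/s): [2.39, 2.39, 3.14, 3.14, 3.14, 3.14, 3.14].

## Interface

Orientations are given as a rotation vector (axis times angle).
In Python, from rig import r, eyes, close_job gives the robot as it stands.
- The arm moves only by the tool jog_arm, never from a script. Its argument "commands" is a list of rows, each a list of 2 entries, a list of its own where there are three numbers: the shift along the tool's x, y, z in m, then the turn about the tool's z in degrees. In form: [[[x, y, z], yaw], ...]. A call has 1 to 8 rows; each row is the pose to reach, as a shift and turn from the pose commanded when the call began, along the tool's axes at that moment; what a row does not reach only later rows make up. A row lasts 1/10 s, in which the tool goes at most 50 mm and 8.59 degrees, less where a joint would pass 70% of its speed; a pose out of reach is approached as far as the arm can. A call with a gripper value outside its range is refused whole. "hand" is the finger opening in m, from 0 to 0.0878, set as the call begins (left out, the last holds). The fingers move at their own pace and stop on an object; "force" is the grip in N (left out, the last holds). Time passes only in rows, so rows that repeat a pose let the fingers close. It gives the time, the measured TCP pose, the force, the opening and the grip force at its end, in the units of the state.
- r.get_state(): the state, without advancing time (a new reading comes with each control period).
- eyes.capture(name): name is "side" or "top" or "wrist"; returns a dict with "frame" (400x640x3 uint8, blue, green, red), "range_z" (400x640 float32, mm along the optical axis (not along the pixel's ray), 0 where there is no reading), "fx", "fy", "cx", "cy" (pixels), "rvec" (rotation vector, rad) and "tvec" (3), from world to camera coordinates, as OpenCV has them; the wrist camera has in their place "mount" (4x4, takes a point from camera to tool coordinates, whose origin is the TCP and whose axes are the flange's). Camera axes: x right, y down, z forward; pixel columns grow to the right and rows downward; lengths in mm; the calibration is good to about 2 mm. The wrist camera is an equidistant fisheye: a pixel r from the principal point sees the ray r / f radians off the axis. A picture is of the moment at which its call begins: read the wrist's pose just before it.
- close_job(): hands the job in; it is judged then, once.
The state is a dict: "t": time; "q": joint angles; "qd": joint speeds; "joint_torque": joint torques, N m; "position": TCP position; "eef_rot": TCP orientation; "contact_force": force on the tool from outside, world axes, zero at the start; "moment": the same for the moment, N m; "grip_width": finger opening in mm; "grip_force": force on a finger pad.
Only numpy, scipy, OpenCV 4.12 (cv2) and the standard library are available. Lean on these libraries where they do the work, as an engineer would, in place of code of your own. Each camera call takes 0.05 s, during which the arm holds its last target. There are 200 camera calls.

## Working session

There is one attempt and no reset: what is moved stays moved. The work goes in short steps, Python scripts to look and compute and a tool call to move; the robot and the scene stay as the last step left them, time stands still between calls to the robot, and variables do not carry over. Pictures are saved under pics/ and viewed, at most 14 in all, crops included, and the job is handed in when it is done.

Besides the shell and the picture viewer there is one more tool, called after "Request:" as name(argument=value, ...) on one line, values as JSON. jog_arm: Moves the arm, as the interface text tells. Its arguments: {"type":"object","properties":{"commands":{"type":"array","items":{"type":"array"}},"hand":{"type":"number"},"force":{"type":"number"}},"required":["commands"]}

```bash
mkdir -p pics; cat > h.py <<'E'
import numpy as np, cv2
from rig import r, eyes, close_job
def cloud(c):
    R=cv2.Rodrigues(np.array(c["rvec"],float))[0]; t=np.array(c["tvec"],float).ravel()
    z=c["range_z"].astype(float); v,u=np.mgrid[:400,:640]
    P=np.stack([(u-c["cx"])/c["fx"]*z,(v-c["cy"])/c["fy"]*z,z],-1)
    W=(P-t)@R; W[z<=0]=np.nan
    return W
E
python3 - <<'E'
from h import *
s=r.get_state(); print(s)
for n in("top","side"):
    c=eyes.capture(n); np.savez("c_%s.npz"%n,**c); cv2.imwrite("pics/%s0.png"%n,c["frame"])
    R=cv2.Rodrigues(np.array(c["rvec"],float))[0]; print(n,c["fx"],-R.T@np.array(c["tvec"],float).ravel(),R)
E
```

```text
{'t': 0.0, 'q': array([-1.4180887 ,  0.47779651,  0.02235217,  1.5564465 , -0.01152543,
        1.10929761, -0.08306872]), 'qd': array([ 0.00201576, -0.0013188 ,  0.00022122, -0.00064953,  0.00074484,
       -0.00082907, -0.00022446]), 'joint_torque': array([-6.23933593e-04, -5.82871985e+01,  1.53406195e+00, -2.72607189e+01,
       -5.43466955e-02,  1.68950722e-02,  1.72556661e-04]), 'position': array([173.97997624, 651.90884304, 403.68616068]), 'eef_rot': array([-4.08452347e-01, -3.11480585e+00,  2.85243004e-03]), 'contact_force': array([-0.74072693,  0.58814297, -0.90842446]), 'moment': array([0.0067812 , 0.01566784, 0.00662709]), 'grip_force': 0.0, 'grip_width': 87.59084133953176}
top 418.198926096012 [ 265.42067857   -1.44968384 1309.46598419] [[ 0.02480375 -0.99968884  0.00264665]
 [-0.97612625 -0.02479042 -0.21578458]
 [ 0.21578304  0.0027688  -0.97643741]]
side 417.2427437802399 [ 352.50481642 -857.91375297  786.79436939] [[ 0.97945693 -0.20146846  0.0086356 ]
 [-0.12234246 -0.62773021 -0.76875686]
 [ 0.16030109  0.75190774 -0.63948285]]
```

View pics/top0.png

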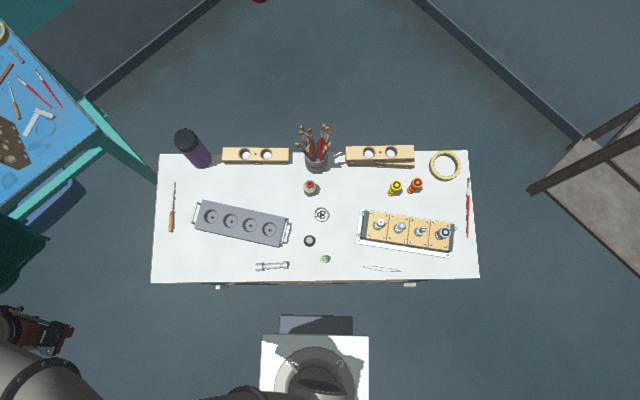

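View pics/side0.png

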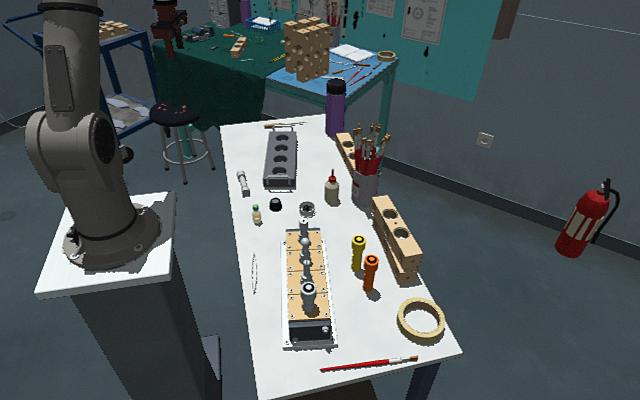

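The top view shows the rack on the left near (242,223) and the bank on the right near (406,231). The yellow and orange look-alikes are at (395,188) and (415,185).

```bash
python3 - <<'E'
from h import *
c=dict(np.load("c_top.npz")); W=cloud(c); f=c["frame"]
hsv=cv2.cvtColor(f,cv2.COLOR_BGR2HSV)
roi=np.zeros((400,640),bool); roi[200:262,345:465]=1
m=roi&(abs(W[...,2]-68)<8)&(hsv[...,1]>60)
def rect(m):
    p=W[m][:,:2].astype(np.float32); print(m.sum(),np.median(W[m],0)); print(cv2.minAreaRect(p))
rect(m)
roi2=np.zeros((400,640),bool); roi2[190:255,185:300]=1
m2=roi2&(abs(W[...,2]-34)<8); rect(m2)
# holes/pockets
m3=roi2&(abs(W[...,2]-14)<7)&(f.max(2)<140)
n,l,st,ce=cv2.connectedComponentsWithStats(m3.astype(np.uint8))
for i in range(1,n):
    if st[i,4]>15: print("pocket",st[i,4],ce[i],np.nanmean(W[l==i],0))
# spool heads
m4=roi&(W[...,2]>130)
n,l,st,ce=cv2.connectedComponentsWithStats(m4.astype(np.uint8))
for i in range(1,n):
    q=W[l==i]; print("head",st[i,4],ce[i],q.mean(0),q[:,2].max())
A=cv2.resize(f[195:265,340:470],None,fx=6,fy=6,interpolation=cv2.INTER_CUBIC); cv2.imwrite("pics/cropb.png",A)
E
```

```text
1708 [ 457.82926241 -270.13917048   69.30966719]
((462.362548828125, -272.11395263671875), (249.2027130126953, 84.93110656738281), 82.35077667236328)
2100 [477.70021183 239.838706    35.21496824]
((478.220947265625, 238.09202575683594), (287.1842041015625, 94.52491760253906), 79.08695220947266)
pocket 24 [207.5        216.16666667] [498.80338591 346.20939705  15.7262051 ]
pocket 22 [226.63636364 220.        ] [488.02243619 285.10178337  16.29437263]
pocket 21 [245.61904762 225.42857143] [472.37461079 224.633787    15.90176487]
pocket 21 [264.61904762 229.52380952] [461.03991266 164.62761511  15.2966855 ]
head 31 [380.61290323 221.70967742] [ 473.99747056 -180.00623812  133.37947101] 136.65015104517278
head 31 [402.09677419 224.80645161] [ 466.53424471 -241.05904856  133.72676259] 137.25197274535756
head 20 [423.65 228.45] [ 457.5820417  -302.12091801  133.79168519] 137.8280191112094
head 33 [444.63636364 231.15151515] [ 451.60247396 -361.995218    132.10683752] 137.69302589678972
head 2 [447.5 228.5] [ 459.60995326 -370.81746945  130.98256918] 131.37678412091742
head 1 [450. 233.] [ 446.84520613 -377.37582895  130.99257886] 130.99257885813944
head 1 [441. 234.] [ 443.4220975  -351.84303461  130.40214383] 130.40214383267315
head 4 [448.   235.75] [ 438.69638616 -371.08451035  131.84410344] 134.5199619242261
```

View pics/cropb.png

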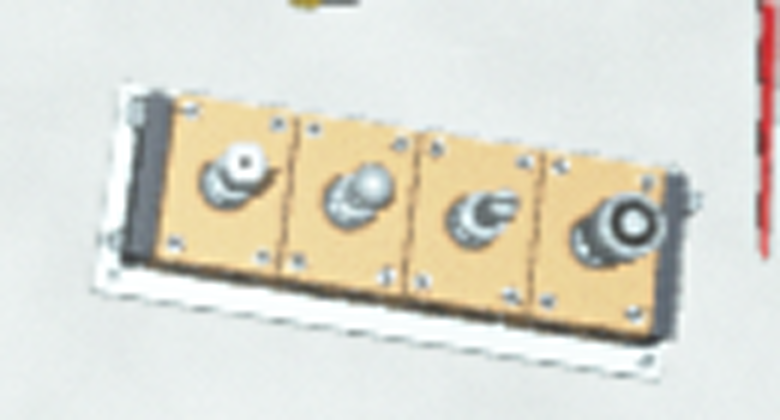

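Left to right, the bank holds hex, ball, slot and cup. First I fly over the rack, then on to the bank, with a close look at each.

```bash
cat >> h.py <<'E'
def go(x,y,z,az=None,fine=0):
    "shift (tool axes, m) and yaw (deg) to bring the grasp point to x,y,z with closing axis at azimuth az deg"
    s=r.get_state(); R=cv2.Rodrigues(s["eef_rot"])[0]
    d=R.T@(np.array([x,y,z])-R[:,2]*-163*-1-s["position"])/1000
    a=np.degrees(np.arctan2(R[1,1],R[0,1])); w=0 if az is None else (a-az+90)%180-90
    g=s["position"]+R[:,2]*163
    print("t %.1f grasp %s az %.1f F %s -> shift %s yaw %.1f"%(s["t"],g.round(1),a,s["contact_force"].round(1),d.round(4),w))
def wrist(name):
    s=r.get_state(); c=eyes.capture("wrist"); cv2.imwrite("pics/%s.png"%name,c["frame"])
    R=cv2.Rodrigues(s["eef_rot"])[0]; v,u=np.mgrid[:400,:640]
    dx=u-c["cx"]; dy=v-c["cy"]; rr=np.hypot(dx,dy)+1e-9; th=rr/c["fx"]
    ray=np.stack([np.sin(th)*dx/rr,np.sin(th)*dy/rr,np.cos(th)],-1)
    M=np.array(c["mount"]); D=ray@M[:3,:3].T@R.T; o=R@M[:3,3]+s["position"]
    W=o+D*(c["range_z"]/np.maximum(np.cos(th),.05))[...,None]; W[c["range_z"]<=0]=np.nan
    return c["frame"],W,o,D
def plane(o,D,z): return o+D*((z-o[2])/D[...,2])[...,None]
E
python3 -c "
from h import *
go(479,253,240,-7.65)
s=r.get_state();print(cv2.Rodrigues(s['eef_rot'])[0].round(3)); print(eyes.capture('wrist')['mount'])"
```

```text
t 0.1 grasp [173.9 651.7 240.8] az 75.1 F [-0.   0.   0.6] -> shift [-0.3975 -0.3065  0.0013] yaw 82.7
[[-0.966  0.258 -0.   ]
 [ 0.258  0.966 -0.002]
 [-0.    -0.002 -1.   ]]
[[-1.22326554e-03 -9.65399102e-01 -2.60773998e-01  7.01753122e+01]
 [ 9.99998966e-01 -1.37827228e-03  4.11538523e-04  1.03242844e+00]
 [-7.56716492e-04 -2.60773225e-01  9.65399789e-01  2.04594159e+01]
 [ 0.00000000e+00  0.00000000e+00  0.00000000e+00  1.00000000e+00]]
```

Request:
jog_arm(commands=[[[-0.05, -0.038, 0], 8], [[-0.1, -0.077, 0], 16], [[-0.15, -0.115, 0], 24], [[-0.2, -0.154, 0], 32], [[-0.25, -0.192, 0], 40], [[-0.3, -0.23, 0], 48], [[-0.35, -0.27, 0], 56], [[-0.397, -0.306, 0], 64]])

```text
t: 0.95
position: [418.1, 332.8, 404.7]
eef_rot: [-2.004, -2.419, -0.0]
contact_force: [0.9, -0.2, 0.7]
grip_width: 87.7
grip_force: 0.0
```

```bash
python3 -c "
from h import *
go(479,253,240,-7.65)"
```

```text
t 0.9 grasp [418.1 332.8 241.7] az 10.7 F [ 0.9 -0.2  0.7] -> shift [-0.0898  0.045   0.0017] yaw 18.4
```

Request:
jog_arm(commands=[[[-0.045, 0.022, 0], 8], [[-0.088, 0.044, 0], 16], [[-0.088, 0.044, 0], 18], [[-0.088, 0.044, 0], 18], [[-0.088, 0.044, 0], 18]])

```text
t: 1.45
position: [476.9, 257.6, 404.4]
eef_rot: [-2.349, -2.086, 0.001]
contact_force: [0.3, -0.2, -0.4]
grip_width: 87.7
grip_force: 0.0
```

```bash
python3 - <<'E'
from h import *
go(466,-241,241,-7.65)
f,W,o,D=wrist("w1"); np.savez("w1.npz",f=f,W=W,o=o,D=D)
z=W[...,2]
m=(abs(z-14)<6)&(abs(W[...,0]-479)<45)&(abs(W[...,1]-253)<135)
m=cv2.morphologyEx(m.astype(np.uint8),cv2.MORPH_OPEN,np.ones((3,3)))
n,l,st,ce=cv2.connectedComponentsWithStats(m)
for i in range(1,n):
    if st[i,4]>60: 
        q=W[l==i]; print(st[i,4],ce[i].round(),q.mean(0).round(1), cv2.minEnclosingCircle(q[:,:2].astype(np.float32)))
E
```

```text
t 1.4 grasp [476.7 257.6 241.4] az -6.8 F [ 0.3 -0.2 -0.4] -> shift [-4.964e-01  4.830e-02  3.000e-04] yaw 0.9
1001 [331. 113.] [497.9 333.9  13.6] ((497.55731201171875, 334.11444091796875), 21.568056106567383)
924 [328. 165.] [486.  271.6  13.7] ((485.709228515625, 272.251220703125), 21.414384841918945)
766 [324. 215.] [473.5 209.1  13.6] ((473.75537109375, 210.51324462890625), 20.849050521850586)
598 [320. 261.] [461.2 146.   13.8] ((461.6002502441406, 147.63250732421875), 20.134923934936523)
```

View pics/w1.png

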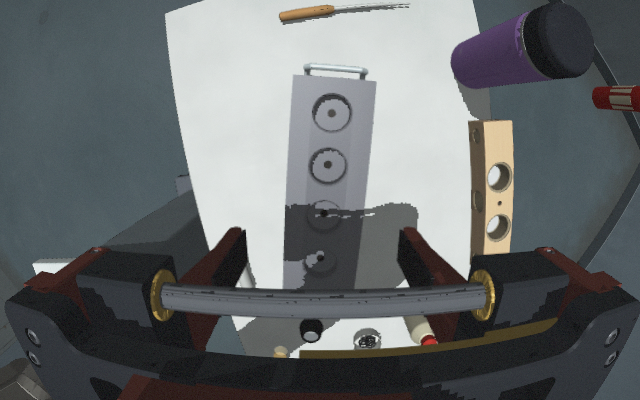

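The wrist picture shows the pockets at rows 113, 165, 215 and 261, near column 325. The look-alikes are out of the way. Next I move over the bank.

Request:
jog_arm(commands=[[[-0.04, 0.004, 0], 0.5], [[-0.085, 0.008, 0], 0.5], [[-0.13, 0.012, 0], 0.5], [[-0.175, 0.016, 0], 0.5], [[-0.22, 0.02, 0], 0.5], [[-0.265, 0.024, 0], 0.5], [[-0.31, 0.03, 0], 0.5], [[-0.355, 0.034, 0], 0.5]])

```text
t: 2.3
position: [468.2, -100.1, 404.9]
eef_rot: [2.357, 2.078, 0.002]
contact_force: [1.0, -0.3, -0.0]
grip_width: 88.1
grip_force: 0.0
```

Request:
jog_arm(commands=[[[-0.045, 0.003, 0], 0], [[-0.085, 0.006, 0], 0], [[-0.12, 0.009, 0], 0], [[-0.145, 0.01, 0], 0], [[-0.155, 0.01, 0], 0], [[-0.155, 0.01, 0], 0], [[-0.155, 0.01, 0], 0], [[-0.155, 0.01, 0], 0]])

```text
t: 3.1
position: [458.7, -252.9, 404.5]
eef_rot: [-2.357, -2.076, -0.001]
contact_force: [0.5, -0.0, -0.4]
grip_width: 87.9
grip_force: 0.0
```

```bash
python3 - <<'E'
from h import *
go(475,-180,241,-7.65)
f,W,o,D=wrist("w2"); np.savez("w2.npz",f=f,W=W,o=o,D=D)
z=W[...,2]
m=(z>115)&(z<140)&(abs(W[...,0]-465)<50)&(abs(W[...,1]+272)<130)
n,l,st,ce=cv2.connectedComponentsWithStats(m.astype(np.uint8))
for i in range(1,n):
    if st[i,4]>40:
        q=W[l==i]; print(st[i,4],ce[i].round(),q.mean(0).round(1),q.min(0).round(1),q.max(0).round(1))
        t=q[q[:,2]>q[:,2].max()-3]; print(len(t),t.mean(0).round(1),cv2.minEnclosingCircle(t[:,:2].astype(np.float32)))
x,y,w,h=(235,0,200,260); cv2.imwrite("pics/w2c.png",cv2.resize(f[:230,230:430],None,fx=2.6,fy=2.6,interpolation=cv2.INTER_CUBIC))
E
```

```text
t 3.1 grasp [ 458.7 -252.8  241.5] az -7.3 F [ 0.5 -0.  -0.4] -> shift [0.0742 0.007  0.0005] yaw 0.4
472 [330. 113.] [ 476.  -177.8  130.5] [ 466.5 -188.9  128.3] [ 485.6 -167.2  132.4]
450 [ 476.  -177.7  130.6] ((476.2218322753906, -177.87887573242188), 11.030951499938965)
418 [330. 185.] [ 467.9 -237.7  131. ] [ 458.4 -248.1  123.4] [ 477.6 -229.2  135. ]
180 [ 468.  -238.7  133.3] ((468.313720703125, -238.57936096191406), 7.408307075500488)
268 [329. 251.] [ 459.6 -298.6  128.3] [ 452.4 -307.9  115.1] [ 466.3 -293.3  134.3]
105 [ 459.6 -300.2  132.1] ((459.5121765136719, -300.6965026855469), 6.457064151763916)
```

View pics/w2c.png

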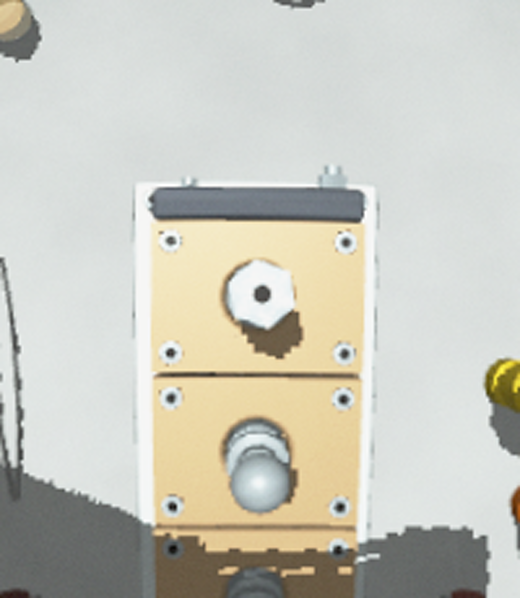

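The hex top is at crop (261,293) and the ball at (260,482). I get the flat azimuth from the hex top points.

```bash
python3 - <<'E'
from h import *
d=np.load("w2.npz"); W,f,o,D=d["W"],d["f"],d["o"],d["D"]
P=plane(o,D,130.8)[...,:2]
g=f.min(2); m=((W[...,2]>127)&(np.hypot(W[...,0]-476,W[...,1]+178)<16)).astype(np.uint8)
cs,_=cv2.findContours(m,0,1); k=max(cs,key=cv2.contourArea)[:,0]
p=P[k[:,1],k[:,0]]; p=p-p.mean(0)
a=np.arange(-40,25,2.5); 
S=[np.mean([np.ptp(p@[np.cos(b),np.sin(b)]) for b in np.radians(x+np.array([0,60,120]))]) for x in a]
for x,s in zip(a,S): print(x,round(s,2),end="; ")
A=P[m>0]-P[m>0].mean(0); h=np.sum((A[:,0]+1j*A[:,1])**6); print("corner az",np.degrees(np.angle(h))/6)
go(476,-178,150,-7.6)
E
```

```text
-40.0 21.14; -37.5 21.27; -35.0 21.39; -32.5 21.49; -30.0 21.54; -27.5 21.55; -25.0 21.52; -22.5 21.45; -20.0 21.34; -17.5 21.19; -15.0 20.99; -12.5 20.76; -10.0 20.49; -7.5 20.18; -5.0 19.91; -2.5 19.62; 0.0 19.29; 2.5 19.38; 5.0 19.65; 7.5 19.93; 10.0 20.23; 12.5 20.51; 15.0 20.76; 17.5 20.97; 20.0 21.14; 22.5 21.27; corner az -29.416760747760268
t 3.1 grasp [ 458.6 -253.   241.5] az -7.3 F [ 0.4 -0.4 -0.7] -> shift [0.0765 0.0078 0.0916] yaw 0.3
```

Request:
jog_arm(commands=[[[0.04, 0.004, 0], -4], [[0.077, 0.008, 0], -8.3], [[0.077, 0.008, 0.03], -8.3], [[0.077, 0.008, 0.06], -8.3], [[0.077, 0.008, 0.08], -8.3], [[0.077, 0.008, 0.08], -8.3]], hand=0.06)

```text
t: 3.75
position: [475.3, -177.8, 322.5]
eef_rot: [-2.2, -2.237, 0.004]
contact_force: [0.2, 0.4, -1.5]
grip_width: 60.1
grip_force: 0.0
```

```bash
python3 -c "
from h import *
go(476,-178,119,1)"
```

```text
t 3.8 grasp [ 474.5 -177.7  159.5] az 1.0 F [ 0.2  0.4 -1.5] -> shift [-0.0004  0.0017  0.0405] yaw -0.0
```

Request:
jog_arm(commands=[[[0, 0.001, 0.02], 0], [[0, 0.001, 0.035], 0], [[0, 0.001, 0.0405], 0], [[0, 0.001, 0.0405], 0], [[0, 0.001, 0.0405], 0]])

```text
t: 4.25
position: [477.4, -179.4, 285.1]
eef_rot: [2.204, 2.237, 0.001]
contact_force: [-0.3, -0.3, 0.5]
grip_width: 60.2
grip_force: 0.0
```

Request:
jog_arm(commands=[[[0, 0, 0], 0], [[0, 0, 0], 0], [[0, 0, 0], 0], [[0, 0, 0], 0], [[0, 0, 0], 0], [[0, 0, 0], 0], [[0, 0, 0], 0], [[0, 0, 0], 0]], hand=0.0, force=25)

```text
t: 5.05
position: [477.0, -179.5, 284.2]
eef_rot: [2.205, 2.238, -0.0]
contact_force: [-0.1, 0.6, -0.3]
grip_width: 18.7
grip_force: 25.0
```

```bash
python3 -c "
from h import *
go(476,-178,119,1)"
```

```text
t 5.0 grasp [ 477.  -179.5  121.2] az 0.9 F [-0.1  0.6 -0.3] -> shift [ 0.0015 -0.0009  0.0022] yaw -0.1
```

Gripped on flats (18.7 mm). Now I draw it straight up.

Request:
jog_arm(commands=[[[0, 0, -0.008], 0], [[0, 0, -0.02], 0], [[0, 0, -0.034], 0], [[0, 0, -0.05], 0], [[0, 0, -0.07], 0], [[0, 0, -0.09], 0], [[0, 0, -0.105], 0], [[0, 0, -0.11], 0]])

```text
t: 5.85
position: [477.3, -179.8, 396.6]
eef_rot: [2.203, 2.236, 0.004]
contact_force: [-0.7, -0.5, -1.7]
grip_width: 19.2
grip_force: 25.0
```

```bash
python3 -c "
from h import *
go(497.5,334,225,-11)
s=r.get_state();print(s['grip_width'],s['grip_force'])"
```

```text
t 5.8 grasp [ 477.9 -179.8  233.6] az 0.8 F [-0.7 -0.5 -1.7] -> shift [0.5135 0.0271 0.0087] yaw 11.8
19.191523466714287 24.999447612974564
```

Request:
jog_arm(commands=[[[0.015, 0.001, 0], 1], [[0.045, 0.002, 0], 2], [[0.08, 0.004, 0], 4], [[0.115, 0.006, 0], 5], [[0.15, 0.008, 0], 6], [[0.185, 0.01, 0], 7], [[0.22, 0.012, 0], 8], [[0.255, 0.013, 0], 9]])

```text
t: 6.65
position: [485.9, 77.1, 394.3]
eef_rot: [-2.374, -2.057, -0.0]
contact_force: [1.0, -0.0, -1.6]
grip_width: 18.8
grip_force: 25.0
```

```bash
python3 -c "
from h import *
go(497.5,334,225,-11)"
```

```text
t 6.7 grasp [485.9  77.1 231.3] az -8.2 F [ 1.  -0.  -1.6] -> shift [ 0.2559 -0.0251  0.0064] yaw 2.8
```

Request:
jog_arm(commands=[[[0.035, -0.004, 0], 1], [[0.07, -0.007, 0], 2], [[0.105, -0.01, 0], 2.8], [[0.14, -0.014, 0], 2.8], [[0.165, -0.017, 0], 2.8], [[0.18, -0.018, 0], 2.8], [[0.18, -0.018, 0], 2.8], [[0.18, -0.018, 0], 2.8]])

```text
t: 7.45
position: [494.0, 255.2, 394.1]
eef_rot: [2.424, 1.998, -0.001]
contact_force: [0.7, -0.8, -2.2]
grip_width: 19.0
grip_force: 25.0
```

```bash
cat > rackfit.py <<'E'
from h import *
import sys
f,W,o,D=wrist(sys.argv[1])
z=W[...,2]
m=(abs(z-14)<6)&(abs(W[...,0]-479)<45)&(abs(W[...,1]-240)<135)
m=cv2.morphologyEx(m.astype(np.uint8),cv2.MORPH_OPEN,np.ones((3,3)))
n,l,st,ce=cv2.connectedComponentsWithStats(m)
for i in range(1,n):
    if st[i,4]>60:
        q=W[l==i]; print(st[i,4],ce[i].round(),q.mean(0).round(1), cv2.minEnclosingCircle(q[:,:2].astype(np.float32)))
E
python3 rackfit.py w3; python3 -c "
from h import *
go(497.5,334,225,-11)"
```

```text
1062 [311. 112.] [497.6 334.   13.6] ((497.9043273925781, 333.9878234863281), 21.44131851196289)
965 [311. 167.] [485.2 271.7  13.7] ((485.0670166015625, 271.7188415527344), 21.31528663635254)
182 [301. 216.] [459.9 214.3  13.7] ((462.6366271972656, 214.09336853027344), 14.555850982666016)
t 7.5 grasp [494.1 254.5 231.2] az -11.1 F [ 0.2 -0.1 -3. ] -> shift [ 0.0787 -0.0119  0.0061] yaw -0.1
```

View pics/w3.png

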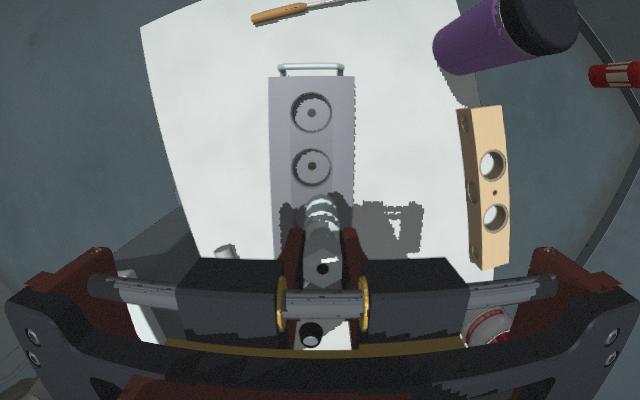

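The picture shows the pockets at (311,112) and (311,167), with the spool hanging upright at (320,220). The pocket estimates agree with the first look.

Request:
jog_arm(commands=[[[0.03, -0.004, 0], 0], [[0.06, -0.009, 0], 0], [[0.079, -0.012, 0], 0], [[0.079, -0.012, 0.02], 0], [[0.079, -0.012, 0.045], 0], [[0.079, -0.012, 0.07], 0], [[0.079, -0.012, 0.09], 0], [[0.079, -0.012, 0.1], 0]])

```text
t: 8.3
position: [496.9, 334.8, 292.5]
eef_rot: [2.424, 1.997, -0.005]
contact_force: [0.4, -0.2, -1.9]
grip_width: 18.9
grip_force: 25.0
```

```bash
python3 -c "
from h import *
go(497.7,334,108,-11)"
```

```text
t 8.3 grasp [496.6 334.4 129.5] az -11.0 F [ 0.4 -0.2 -1.9] -> shift [-0.0001  0.0012  0.0215] yaw -0.0
```

Request:
jog_arm(commands=[[[0, 0.001, 0.006], 0], [[0, 0.001, 0.012], 0], [[0, 0.001, 0.015], 0], [[0, 0.001, 0.017], 0], [[0, 0.001, 0.018], 0], [[0, 0.001, 0.018], 0], [[0, 0.001, 0.018], 0]])

```text
t: 9.0
position: [498.1, 336.2, 276.5]
eef_rot: [-2.423, -2.0, -0.001]
contact_force: [0.6, 1.2, -2.8]
grip_width: 18.7
grip_force: 25.0
```

Request:
jog_arm(commands=[[[0, 0, 0.001], 0], [[0, 0, 0.001], 0], [[0, 0, 0.002], 0], [[0, 0, 0.002], 0]])

```text
t: 9.4
position: [498.0, 336.1, 274.0]
eef_rot: [-2.423, -2.0, 0.0]
contact_force: [0.1, 0.9, -1.8]
grip_width: 18.7
grip_force: 25.0
```

```bash
python3 -c "
from h import *
go(497.7,334,107,-11)"
```

```text
t 9.4 grasp [498.  336.1 111. ] az -10.9 F [ 0.1  0.9 -1.8] -> shift [-0.0021  0.0001  0.004 ] yaw 0.1
```

Request:
jog_arm(commands=[[[-0.001, 0, 0.001], 0], [[-0.002, 0, 0.0015], 0], [[-0.002, 0, 0.002], 0], [[-0.002, 0, 0.0025], 0], [[-0.002, 0, 0.003], 0], [[-0.002, 0, 0.003], 0]])

```text
t: 10.0
position: [497.6, 334.2, 271.1]
eef_rot: [-2.423, -2.0, 0.0]
contact_force: [-0.7, 0.4, -2.5]
grip_width: 18.5
grip_force: 25.0
```

Request:
jog_arm(commands=[[[0, 0, 0.0005], 0], [[0, 0, 0.001], 0], [[0, 0, 0.001], 0]])

```text
t: 10.3
position: [497.7, 334.2, 270.2]
eef_rot: [-2.423, -2.0, -0.0]
contact_force: [0.9, 0.0, -2.0]
grip_width: 19.1
grip_force: 25.0
```

Request:
jog_arm(commands=[[[0, 0, 0.0005], 0], [[0, 0, 0.001], 0], [[0, 0, 0.001], 0]])

```text
t: 10.6
position: [497.9, 334.4, 270.1]
eef_rot: [-2.423, -1.999, -0.002]
contact_force: [-2.5, -0.5, 6.7]
grip_width: 18.9
grip_force: 25.0
```

Touched down, Fz is 8.7 N up. Release.

Request:
jog_arm(commands=[[[0, 0, 0], 0], [[0, 0, 0], 0], [[0, 0, 0], 0], [[0, 0, 0], 0], [[0, 0, 0], 0]], hand=0.06)

```text
t: 11.1
position: [497.6, 334.1, 269.0]
eef_rot: [2.423, 1.999, -0.0]
contact_force: [0.7, -0.4, -0.5]
grip_width: 55.2
grip_force: 0.0
```

Request:
jog_arm(commands=[[[0, 0, -0.01], 0], [[0, 0, -0.03], 0], [[0, 0, -0.07], 0], [[0, 0, -0.11], 0], [[-0.03, 0.003, -0.13], 0], [[-0.07, 0.008, -0.13], 0], [[-0.115, 0.012, -0.13], 0], [[-0.15, 0.015, -0.13], 0]])

```text
t: 11.9
position: [483.6, 181.3, 400.1]
eef_rot: [2.425, 1.998, 0.002]
contact_force: [1.6, -0.8, 0.3]
grip_width: 60.3
grip_force: 0.0
```

```bash
python3 - <<'E'
from h import *
go(468,-239,235,-7.6)
f,W,o,D=wrist("w4")
z=W[...,2]; m=(z>105)&(z<125)&(abs(W[...,0]-498)<50)&(abs(W[...,1]-334)<40)
q=W[m]; print(len(q),q.mean(0),q[:,2].max())
E
```

```text
t 11.9 grasp [483.8 181.4 237.1] az -11.0 F [ 1.6 -0.8  0.3] -> shift [-0.4156  0.065   0.0018] yaw -3.4
476 [498.30790252 334.41844491 115.48787021] 118.92580135504642
```

View pics/w4.png

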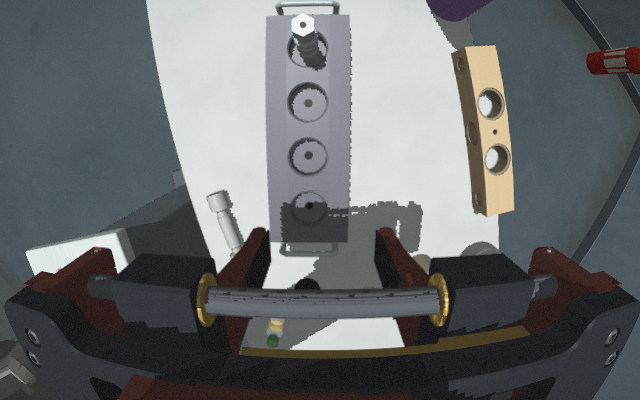

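Hex stands upright in pocket 1, its top at (303,27). Next is the ball.

Request:
jog_arm(commands=[[[-0.035, 0.005, 0], 0], [[-0.08, 0.012, 0], -1], [[-0.125, 0.019, 0], -2], [[-0.17, 0.026, 0], -3], [[-0.215, 0.033, 0], -3.4], [[-0.26, 0.04, 0], -3.4], [[-0.305, 0.047, 0], -3.4], [[-0.35, 0.054, 0], -3.4]])

```text
t: 12.75
position: [470.2, -171.6, 400.0]
eef_rot: [2.362, 2.07, 0.002]
contact_force: [0.3, 0.1, -0.4]
grip_width: 60.2
grip_force: 0.0
```

Request:
jog_arm(commands=[[[-0.035, 0.006, 0], 0], [[-0.06, 0.008, 0], 0], [[-0.066, 0.008, 0.02], 0], [[-0.066, 0.008, 0.05], 0], [[-0.066, 0.008, 0.07], 0], [[-0.066, 0.008, 0.07], 0], [[-0.066, 0.008, 0.07], 0]])

```text
t: 13.45
position: [470.0, -236.4, 329.8]
eef_rot: [2.363, 2.07, -0.0]
contact_force: [0.5, 0.6, 0.1]
grip_width: 60.3
grip_force: 0.0
```

```bash
python3 -c "
from h import *
go(468.3,-239.5,125,-7.6)"
```

```text
t 13.4 grasp [ 470.  -236.5  166.8] az -7.6 F [0.5 0.6 0.1] -> shift [-0.0032 -0.0013  0.0418] yaw 0.0
```

Request:
jog_arm(commands=[[[-0.003, -0.001, 0.015], 0], [[-0.003, -0.001, 0.03], 0], [[-0.003, -0.001, 0.04], 0], [[-0.003, -0.001, 0.042], 0], [[-0.003, -0.001, 0.042], 0]])

```text
t: 13.95
position: [468.3, -239.1, 286.6]
eef_rot: [-2.362, -2.07, 0.001]
contact_force: [-0.0, 0.7, -0.2]
grip_width: 59.6
grip_force: 0.0
```

Request:
jog_arm(commands=[[[0, 0, 0], 0], [[0, 0, 0], 0], [[0, 0, 0], 0], [[0, 0, 0], 0], [[0, 0, 0], 0], [[0, 0, 0], 0], [[0, 0, 0], 0], [[0, 0, 0], 0]], hand=0.0, force=35)

```text
t: 14.75
position: [468.4, -239.2, 287.2]
eef_rot: [2.363, 2.07, 0.0]
contact_force: [-0.1, -0.4, 2.0]
grip_width: 18.0
grip_force: 35.0
```

```bash
python3 -c "
from h import *
go(468.3,-239.5,125,-7.6)"
```

```text
t 14.8 grasp [ 468.4 -239.2  124.2] az -7.5 F [-0.1 -0.4  2. ] -> shift [-0.0003 -0.0001 -0.0008] yaw 0.1
```

Request:
jog_arm(commands=[[[0, 0, -0.003], 0], [[0, 0, -0.008], 0], [[0, 0, -0.014], 0], [[0, 0, -0.02], 0], [[0, 0, -0.02], 0]])

```text
t: 15.25
position: [468.7, -239.3, 308.1]
eef_rot: [2.362, 2.069, 0.002]
contact_force: [-0.3, 0.1, -2.1]
grip_width: 18.1
grip_force: 35.0
```

```bash
python3 - <<'E'
from h import *
s=r.get_state(); print(s['grip_width'],s['contact_force'],s['moment'])
c=eyes.capture("side"); cv2.imwrite("pics/s5.png",cv2.resize(c["frame"][150:350,220:420],None,fx=3,fy=3,interpolation=cv2.INTER_CUBIC))
E
```

```text
18.116740983589324 [-0.27527472  0.1305076  -2.09025316] [-0.04656092  0.05194656 -0.01406746]
```

View pics/s5.png

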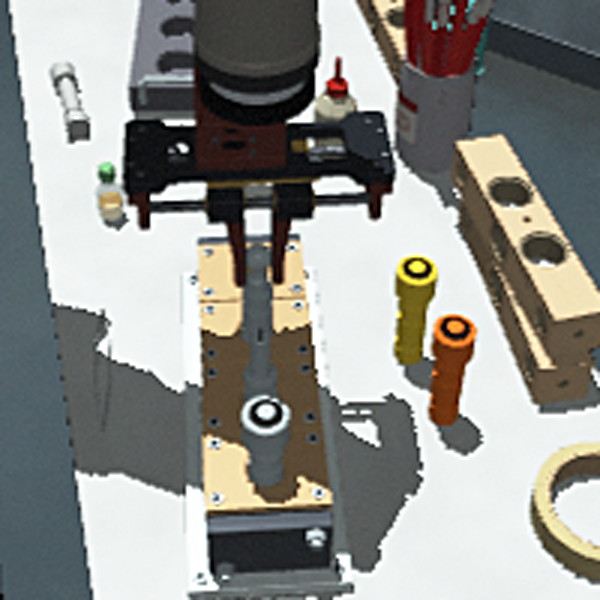

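It holds (weight 2.1 N) and hangs freely from the ball. I carry on gently.

Request:
jog_arm(commands=[[[0, 0, -0.01], 0], [[0, 0, -0.022], 0], [[0, 0, -0.036], 0], [[0, 0, -0.052], 0], [[0, 0, -0.068], 0], [[0, 0, -0.08], 0], [[0, 0, -0.086], 0], [[0, 0, -0.088], 0]])

```text
t: 16.1
position: [468.5, -239.2, 396.0]
eef_rot: [2.362, 2.07, 0.002]
contact_force: [-0.1, -0.4, -1.4]
grip_width: 18.1
grip_force: 35.0
```

```bash
python3 -c "
from h import *
go(485.1,271.7,232,-11)"
```

```text
t 16.1 grasp [ 468.7 -239.2  233. ] az -7.5 F [-0.1 -0.4 -1.4] -> shift [ 0.5086 -0.0507  0.001 ] yaw 3.5
```

Request:
jog_arm(commands=[[[0.003, 0, 0], 0.2], [[0.009, -0.001, 0], 0.5], [[0.019, -0.002, 0], 0.8], [[0.033, -0.003, 0], 1.2], [[0.051, -0.005, 0], 1.6], [[0.073, -0.007, 0], 2], [[0.096, -0.01, 0], 2.5], [[0.12, -0.012, 0], 3.5]])

```text
t: 16.9
position: [471.9, -117.0, 394.7]
eef_rot: [-2.425, -1.996, 0.001]
contact_force: [0.7, -0.2, -2.7]
grip_width: 17.8
grip_force: 35.0
```

Request:
jog_arm(commands=[[[0.025, -0.004, 0], 0], [[0.05, -0.008, 0], 0], [[0.075, -0.012, 0], 0], [[0.1, -0.016, 0], 0], [[0.125, -0.02, 0], 0], [[0.15, -0.024, 0], 0], [[0.175, -0.028, 0], 0], [[0.2, -0.032, 0], 0]])

```text
t: 17.7
position: [478.5, 85.6, 394.8]
eef_rot: [-2.424, -1.998, 0.001]
contact_force: [0.2, 0.4, -1.9]
grip_width: 18.2
grip_force: 35.0
```

```bash
python3 -c "
from h import *
go(485.1,271.7,232,-11)"
```

```text
t 17.7 grasp [478.4  85.6 231.8] az -11.0 F [ 0.2  0.4 -1.9] -> shift [ 0.184  -0.029  -0.0002] yaw -0.0
```

Request:
jog_arm(commands=[[[0.025, -0.004, 0], 0], [[0.05, -0.008, 0], 0], [[0.075, -0.012, 0], 0], [[0.1, -0.016, 0], 0], [[0.123, -0.019, 0], 0], [[0.143, -0.022, 0], 0], [[0.159, -0.025, 0], 0], [[0.171, -0.027, 0], 0]])

```text
t: 18.5
position: [485.0, 258.3, 394.9]
eef_rot: [2.424, 1.998, -0.001]
contact_force: [0.2, 0.3, -1.8]
grip_width: 18.2
grip_force: 35.0
```

Request:
jog_arm(commands=[[[0.007, -0.001, 0], 0], [[0.011, -0.002, 0], 0], [[0.013, -0.002, 0.01], 0], [[0.013, -0.002, 0.025], 0], [[0.013, -0.002, 0.045], 0], [[0.013, -0.002, 0.065], 0], [[0.013, -0.002, 0.08], 0], [[0.013, -0.002, 0.09], 0]])

```text
t: 19.3
position: [485.7, 269.2, 303.7]
eef_rot: [2.426, 1.996, -0.003]
contact_force: [-0.1, -0.6, -2.1]
grip_width: 18.0
grip_force: 35.0
```

```bash
python3 - <<'E'
from h import *
go(485.1,271.7,110.5,-11)
c=eyes.capture("side"); W=cloud(c)
m=(W[...,2]>36)&(W[...,2]<115)&(np.hypot(W[...,0]-485,W[...,1]-272)<28)
for z in (45,60,75,90,105):
    q=W[m&(abs(W[...,2]-z)<8)]; print(z,len(q),np.median(q,0).round(1) if len(q) else'')
E
```

```text
t 19.3 grasp [485.5 269.  140.7] az -11.1 F [-0.1 -0.6 -2.1] -> shift [ 0.0026 -0.0009  0.0302] yaw -0.1
45 16 [481.6 260.9  49.8]
60 33 [482.1 261.7  61.3]
75 24 [482.8 260.6  76.7]
90 34 [483.4 260.5  91.3]
105 33 [484.  261.5 108. ]
```

Spool hangs upright. Lower it.

Request:
jog_arm(commands=[[[0.002, 0, 0.004], 0], [[0.0025, 0, 0.01], 0], [[0.0025, 0, 0.016], 0], [[0.0025, 0, 0.021], 0], [[0.0025, 0, 0.024], 0], [[0.0025, 0, 0.0255], 0], [[0.0025, 0, 0.0255], 0], [[0.0025, 0, 0.0255], 0]])

```text
t: 20.15
position: [486.5, 272.5, 279.8]
eef_rot: [2.425, 1.997, 0.0]
contact_force: [-0.2, 0.2, -2.3]
grip_width: 17.9
grip_force: 35.0
```

Request:
jog_arm(commands=[[[0, 0, 0.0005], 0], [[0, 0, 0.001], 0], [[0, 0, 0.0015], 0], [[0, 0, 0.0015], 0]])

```text
t: 20.55
position: [486.4, 272.5, 278.1]
eef_rot: [-2.425, -1.997, 0.0]
contact_force: [-0.6, 0.6, -2.8]
grip_width: 17.8
grip_force: 35.0
```

Request:
jog_arm(commands=[[[0, 0, 0.0005], 0], [[0, 0, 0.001], 0], [[0, 0, 0.001], 0]])

```text
t: 20.85
position: [486.4, 272.4, 277.1]
eef_rot: [-2.425, -1.997, 0.0]
contact_force: [-0.1, 0.2, -2.5]
grip_width: 17.9
grip_force: 35.0
```

Request:
jog_arm(commands=[[[0, 0, 0.001], 0], [[0, 0, 0.0015], 0], [[0, 0, 0.002], 0], [[0, 0, 0.0025], 0], [[0, 0, 0.0025], 0]])

```text
t: 21.35
position: [486.4, 272.4, 274.6]
eef_rot: [-2.425, -1.997, 0.0]
contact_force: [0.8, -0.5, -2.4]
grip_width: 18.7
grip_force: 35.0
```

Request:
jog_arm(commands=[[[0, 0, 0.0005], 0], [[0, 0, 0.001], 0], [[0, 0, 0.001], 0]])

```text
t: 21.65
position: [486.4, 272.4, 273.6]
eef_rot: [-2.425, -1.997, 0.0]
contact_force: [-0.2, 0.1, -2.8]
grip_width: 18.0
grip_force: 35.0
```

Request:
jog_arm(commands=[[[0, 0, 0.0005], 0], [[0, 0, 0.001], 0], [[0, 0, 0.001], 0]])

```text
t: 21.95
position: [486.7, 272.7, 273.2]
eef_rot: [-2.425, -1.997, -0.002]
contact_force: [-1.2, 0.2, 3.9]
grip_width: 18.3
grip_force: 35.0
```

Touchdown at 273.2 as expected. Release and back off.

Request:
jog_arm(commands=[[[0, 0, 0], 0], [[0, 0, 0], 0], [[0, 0, 0], 0], [[0, 0, 0], 0], [[0, 0, 0], 0]], hand=0.06)

```text
t: 22.45
position: [486.4, 272.4, 272.5]
eef_rot: [2.425, 1.997, -0.0]
contact_force: [-0.4, 0.3, 0.2]
grip_width: 54.8
grip_force: 0.0
```

Request:
jog_arm(commands=[[[0, 0, -0.01], 0], [[0, 0, -0.03], 0], [[0, 0, -0.07], 0], [[0, 0, -0.11], 0], [[-0.03, 0.004, -0.127], 0], [[-0.07, 0.01, -0.127], 0], [[-0.11, 0.016, -0.127], 0], [[-0.14, 0.021, -0.127], 0]])

```text
t: 23.25
position: [479.9, 128.2, 400.6]
eef_rot: [-2.427, -1.995, -0.002]
contact_force: [1.0, -0.0, 0.6]
grip_width: 59.9
grip_force: 0.0
```

```bash
python3 - <<'E'
from h import *
go(460,-300.5,235,-7.6)
f,W,o,D=wrist("w6")
z=W[...,2]; m=(z>105)&(z<125)&(abs(W[...,0]-490)<50)&(abs(W[...,1]-300)<80)
n,l,st,ce=cv2.connectedComponentsWithStats(m.astype(np.uint8))
for i in range(1,n):
    q=W[l==i]
    if len(q)>20: print(len(q),q.mean(0).round(1),q[:,2].max())
E
```

```text
t 23.2 grasp [480.  128.4 237.6] az -11.1 F [ 1.  -0.   0.6] -> shift [-0.4246  0.0633  0.0023] yaw -3.5
399 [486.2 270.5 117. ] 121.77464871165313
```

Ball stands upright (top at 121 mm). Now the slot spool.

Request:
jog_arm(commands=[[[-0.035, 0.005, 0], 0], [[-0.08, 0.012, 0], -1], [[-0.125, 0.019, 0], -2], [[-0.17, 0.026, 0], -3], [[-0.215, 0.033, 0], -3.5], [[-0.26, 0.04, 0], -3.5], [[-0.305, 0.047, 0], -3.5], [[-0.35, 0.053, 0], -3.5]])

```text
t: 24.1
position: [464.9, -224.4, 400.4]
eef_rot: [2.362, 2.071, 0.002]
contact_force: [1.5, -0.5, 0.5]
grip_width: 60.2
grip_force: 0.0
```

Request:
jog_arm(commands=[[[-0.035, 0.004, 0], 0], [[-0.065, 0.006, 0], 0], [[-0.078, 0.006, 0.01], 0], [[-0.078, 0.006, 0.03], 0], [[-0.078, 0.006, 0.055], 0], [[-0.078, 0.006, 0.07], 0], [[-0.078, 0.006, 0.07], 0]])

```text
t: 24.8
position: [460.5, -300.1, 328.2]
eef_rot: [-2.36, -2.069, 0.002]
contact_force: [-0.1, -0.6, -0.1]
grip_width: 60.4
grip_force: 0.0
```

```bash
python3 - <<'E'
from h import *
go(460,-300.7,116,-7.6)
c=eyes.capture("top"); W=cloud(c)
for x,y in((460,-301),(451.5,-362)):
    q=W[(W[...,2]>125)&(W[...,2]<142)&(np.hypot(W[...,0]-x,W[...,1]-y)<25)]; print(len(q),q.mean(0) if len(q) else '')
E
```

```text
t 24.8 grasp [ 460.  -299.9  165.2] az -7.5 F [-0.1 -0.6 -0.1] -> shift [-0.0008  0.0003  0.0492] yaw 0.1
0 
0
```

Request:
jog_arm(commands=[[[-0.001, 0, 0.015], 0], [[-0.001, 0, 0.03], 0], [[-0.001, 0, 0.043], 0], [[-0.001, 0, 0.049], 0], [[-0.001, 0, 0.049], 0], [[-0.001, 0, 0.049], 0]])

```text
t: 25.45
position: [460.8, -302.0, 280.7]
eef_rot: [2.363, 2.07, -0.0]
contact_force: [0.5, 0.4, -0.1]
grip_width: 60.1
grip_force: 0.0
```

Request:
jog_arm(commands=[[[0, 0, 0], 0], [[0, 0, 0], 0], [[0, 0, 0], 0], [[0, 0, 0], 0], [[0, 0, 0], 0], [[0, 0, 0], 0], [[0, 0, 0], 0], [[0, 0, 0], 0]], hand=0.0, force=30)

```text
t: 26.25
position: [460.5, -301.8, 280.6]
eef_rot: [-2.363, -2.07, 0.0]
contact_force: [-1.6, 0.7, 2.2]
grip_width: 13.3
grip_force: 30.0
```

Request:
jog_arm(commands=[[[0, 0, -0.004], 0], [[0, 0, -0.012], 0], [[0, 0, -0.022], 0], [[0, 0, -0.036], 0], [[0, 0, -0.052], 0], [[0, 0, -0.07], 0], [[0, 0, -0.09], 0], [[0, 0, -0.105], 0]])

```text
t: 27.05
position: [460.7, -302.1, 387.8]
eef_rot: [2.362, 2.069, 0.002]
contact_force: [0.3, -0.3, -2.2]
grip_width: 13.0
grip_force: 30.0
```

```bash
python3 -c "
from h import *
go(472.6,209.5,232,-11)"
```

```text
t 27.1 grasp [ 461.  -302.2  224.8] az -7.6 F [ 0.3 -0.3 -2.2] -> shift [ 0.5088 -0.0559 -0.0075] yaw 3.4
```

Request:
jog_arm(commands=[[[0.004, 0, -0.003], 0.2], [[0.012, -0.001, -0.007], 0.5], [[0.024, -0.002, -0.007], 0.8], [[0.04, -0.004, -0.007], 1.2], [[0.06, -0.006, -0.007], 1.6], [[0.084, -0.009, -0.007], 2], [[0.11, -0.012, -0.007], 2.8], [[0.137, -0.015, -0.007], 3.4]])

```text
t: 27.85
position: [463.4, -162.3, 391.9]
eef_rot: [-2.423, -1.998, 0.002]
contact_force: [-0.8, 0.5, -1.4]
grip_width: 13.5
grip_force: 30.0
```

Request:
jog_arm(commands=[[[0.028, -0.004, 0], 0], [[0.056, -0.008, 0], 0], [[0.084, -0.013, 0], 0], [[0.112, -0.017, 0], 0], [[0.14, -0.022, 0], 0], [[0.168, -0.026, 0], 0], [[0.196, -0.03, 0], 0], [[0.224, -0.035, 0], 0]])

```text
t: 28.65
position: [471.2, 64.3, 392.0]
eef_rot: [-2.422, -1.999, 0.002]
contact_force: [-0.0, -0.0, -1.3]
grip_width: 13.5
grip_force: 30.0
```

```bash
python3 -c "
from h import *
go(472.6,209.5,232,-11)"
```

```text
t 28.6 grasp [471.   64.2 229. ] az -10.9 F [-0.  -0.  -1.3] -> shift [ 0.1429 -0.026  -0.003 ] yaw 0.1
```

Request:
jog_arm(commands=[[[0.026, -0.005, 0], 0], [[0.05, -0.009, 0], 0], [[0.074, -0.013, 0], 0], [[0.096, -0.017, 0], 0], [[0.114, -0.02, 0], 0], [[0.127, -0.023, 0], 0], [[0.135, -0.025, 0], 0], [[0.14, -0.026, 0], 0]])

```text
t: 29.45
position: [472.9, 205.3, 392.5]
eef_rot: [2.423, 2.0, -0.001]
contact_force: [0.5, -0.5, -2.7]
grip_width: 13.2
grip_force: 30.0
```

Request:
jog_arm(commands=[[[0.002, 0, 0], 0], [[0.002, 0, 0.01], 0], [[0.002, 0, 0.025], 0], [[0.002, 0, 0.045], 0], [[0.002, 0, 0.065], 0], [[0.002, 0, 0.085], 0], [[0.002, 0, 0.095], 0], [[0.002, 0, 0.097], 0]])

```text
t: 30.25
position: [473.1, 206.1, 294.4]
eef_rot: [2.424, 1.998, -0.004]
contact_force: [0.5, -0.2, -1.9]
grip_width: 13.7
grip_force: 30.0
```

```bash
python3 - <<'E'
from h import *
go(472.6,209.5,103.6,-11)
c=eyes.capture("side"); W=cloud(c)
m=(np.hypot(W[...,0]-472,W[...,1]-209)<28)
for z in (45,60,75,90,105):
    q=W[m&(abs(W[...,2]-z)<8)]; print(z,len(q),np.median(q,0).round(1) if len(q) else'')
E
```

```text
t 30.2 grasp [472.8 205.8 131.4] az -11.0 F [ 0.5 -0.2 -1.9] -> shift [ 0.0036 -0.0009  0.0278] yaw -0.0
45 21 [472.6 200.2  47.1]
60 35 [470.7 198.9  59. ]
75 31 [470.8 199.7  75.9]
90 33 [471.1 200.5  88. ]
105 35 [472.1 198.5 106.1]
```

Request:
jog_arm(commands=[[[0.002, 0, 0.004], 0], [[0.0035, 0, 0.01], 0], [[0.0035, 0, 0.016], 0], [[0.0035, 0, 0.02], 0], [[0.0035, 0, 0.023], 0], [[0.0035, 0, 0.0235], 0], [[0.0035, 0, 0.0235], 0], [[0.0035, 0, 0.0235], 0]])

```text
t: 31.1
position: [474.2, 210.4, 272.3]
eef_rot: [2.423, 1.999, 0.001]
contact_force: [0.7, 0.4, -1.3]
grip_width: 13.8
grip_force: 30.0
```

Request:
jog_arm(commands=[[[0, 0, 0.0005], 0], [[0, 0, 0.001], 0], [[0, 0, 0.0015], 0], [[0, 0, 0.0015], 0]])

```text
t: 31.5
position: [474.1, 210.4, 270.6]
eef_rot: [-2.423, -1.999, 0.0]
contact_force: [0.3, 0.6, -1.7]
grip_width: 13.4
grip_force: 30.0
```

Request:
jog_arm(commands=[[[0, 0, 0.0005], 0], [[0, 0, 0.001], 0], [[0, 0, 0.001], 0]])

```text
t: 31.8
position: [474.1, 210.4, 269.6]
eef_rot: [-2.423, -1.999, 0.0]
contact_force: [0.6, -0.1, -2.0]
grip_width: 13.3
grip_force: 30.0
```

Request:
jog_arm(commands=[[[0, 0, 0.001], 0], [[0, 0, 0.0015], 0], [[0, 0, 0.002], 0], [[0, 0, 0.002], 0], [[0, 0, 0.002], 0]])

```text
t: 32.3
position: [474.1, 210.4, 267.6]
eef_rot: [-2.423, -1.999, 0.0]
contact_force: [-0.1, 0.5, -3.1]
grip_width: 13.4
grip_force: 30.0
```

Request:
jog_arm(commands=[[[0, 0, 0.0005], 0], [[0, 0, 0.001], 0], [[0, 0, 0.001], 0]])

```text
t: 32.6
position: [474.1, 210.4, 266.7]
eef_rot: [-2.423, -1.999, -0.0]
contact_force: [-0.1, -0.1, -2.1]
grip_width: 13.5
grip_force: 30.0
```

Request:
jog_arm(commands=[[[0, 0, 0.0005], 0], [[0, 0, 0.0005], 0], [[0, 0, 0.0005], 0]])

```text
t: 32.9
position: [474.3, 210.4, 266.6]
eef_rot: [-2.423, -1.999, -0.001]
contact_force: [-2.0, -0.1, 5.4]
grip_width: 13.4
grip_force: 30.0
```

Touchdown. Release and retreat.

Request:
jog_arm(commands=[[[0, 0, 0], 0], [[0, 0, 0], 0], [[0, 0, 0], 0], [[0, 0, 0], 0], [[0, 0, 0], 0]], hand=0.065)

```text
t: 33.4
position: [474.1, 210.4, 266.1]
eef_rot: [2.423, 2.0, -0.0]
contact_force: [-0.1, 0.3, 0.7]
grip_width: 49.8
grip_force: 0.0
```

Request:
jog_arm(commands=[[[0, 0, -0.01], 0], [[0, 0, -0.03], 0], [[0, 0, -0.07], 0], [[0, 0, -0.11], 0], [[-0.03, 0.004, -0.134], 0], [[-0.07, 0.01, -0.134], 0], [[-0.11, 0.016, -0.134], 0], [[-0.14, 0.021, -0.134], 0]])

```text
t: 34.2
position: [467.7, 66.2, 401.1]
eef_rot: [-2.425, -1.997, -0.002]
contact_force: [0.7, 0.6, 0.7]
grip_width: 65.1
grip_force: 0.0
```

```bash
python3 - <<'E'
from h import *
go(452.5,-362,235,-7.6)
f,W,o,D=wrist("w7")
z=W[...,2]; m=(z>105)&(z<125)&(abs(W[...,0]-480)<50)&(abs(W[...,1]-240)<80)
n,l,st,ce=cv2.connectedComponentsWithStats(m.astype(np.uint8))
for i in range(1,n):
    q=W[l==i]
    if len(q)>20: print(len(q),q.mean(0).round(1),q[:,2].max())
c=eyes.capture("top"); W=cloud(c)
q=W[(W[...,2]>120)&(W[...,2]<145)&(np.hypot(W[...,0]-451.5,W[...,1]+362)<25)]; print(len(q),q.mean(0),cv2.minEnclosingCircle(q[:,:2].astype(np.float32)))
E
```

```text
t 34.2 grasp [467.8  66.4 238.1] az -11.0 F [0.7 0.6 0.7] -> shift [-0.4234  0.067   0.0027] yaw -3.4
235 [475.1 209.6 116.4] 119.85000565876788
105 [ 449.66421269 -362.92594528  128.91775125] ((450.0069274902344, -363.46746826171875), 15.927102088928223)
```

Request:
jog_arm(commands=[[[-0.035, 0.005, 0], 0], [[-0.08, 0.012, 0], -1], [[-0.125, 0.019, 0], -2], [[-0.17, 0.026, 0], -3], [[-0.215, 0.034, 0], -3.4], [[-0.26, 0.041, 0], -3.4], [[-0.305, 0.048, 0], -3.4], [[-0.35, 0.055, 0], -3.4]], hand=0.07)

```text
t: 35.1
position: [456.1, -286.2, 400.6]
eef_rot: [2.361, 2.072, 0.001]
contact_force: [2.2, 0.1, 0.1]
grip_width: 70.3
grip_force: 0.0
```

Request:
jog_arm(commands=[[[-0.035, 0.004, 0], 0], [[-0.065, 0.006, 0], 0], [[-0.077, 0.007, 0.01], 0], [[-0.077, 0.007, 0.03], 0], [[-0.077, 0.007, 0.055], 0], [[-0.077, 0.007, 0.07], 0], [[-0.077, 0.007, 0.07], 0], [[-0.077, 0.007, 0.07], 0]])

```text
t: 35.9
position: [453.0, -362.3, 330.7]
eef_rot: [2.362, 2.071, -0.0]
contact_force: [0.2, 0.6, -0.3]
grip_width: 69.8
grip_force: 0.0
```

```bash
python3 - <<'E'
from h import *
go(452.5,-362.5,115,-7.6)
f,W,o,D=wrist("w8")
E
```

```text
t 35.9 grasp [ 453.  -362.3  167.7] az -7.5 F [ 0.2  0.6 -0.3] -> shift [-0.0002 -0.0005  0.0527] yaw 0.1
```

View pics/w8.png

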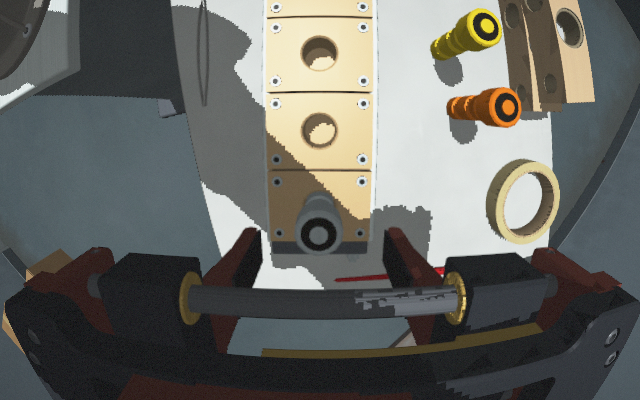

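The cup spool sits between the fingers at (319,233), and the other bores are empty. Descend and grip.

Request:
jog_arm(commands=[[[0, 0, 0.015], 0], [[0, 0, 0.03], 0], [[0, 0, 0.043], 0], [[0, 0, 0.052], 0], [[0, 0, 0.052], 0], [[0, 0, 0.052], 0]])

```text
t: 36.55
position: [452.5, -362.6, 277.9]
eef_rot: [-2.363, -2.07, 0.001]
contact_force: [-0.1, 0.6, 0.7]
grip_width: 70.2
grip_force: 0.0
```

Request:
jog_arm(commands=[[[0, 0, 0], 0], [[0, 0, 0], 0], [[0, 0, 0], 0], [[0, 0, 0], 0], [[0, 0, 0], 0], [[0, 0, 0], 0], [[0, 0, 0], 0], [[0, 0, 0], 0]], hand=0.0, force=30)

```text
t: 37.35
position: [452.5, -362.4, 278.2]
eef_rot: [-2.363, -2.07, 0.0]
contact_force: [-0.9, 1.0, 1.0]
grip_width: 31.4
grip_force: 30.0
```

Request:
jog_arm(commands=[[[0, 0, -0.004], 0], [[0, 0, -0.012], 0], [[0, 0, -0.022], 0], [[0, 0, -0.036], 0], [[0, 0, -0.052], 0], [[0, 0, -0.07], 0], [[0, 0, -0.09], 0], [[0, 0, -0.107], 0]])

```text
t: 38.15
position: [452.4, -362.6, 387.4]
eef_rot: [2.362, 2.069, 0.001]
contact_force: [0.4, 0.1, -3.4]
grip_width: 31.5
grip_force: 30.0
```

```bash
python3 -c "
from h import *
go(460,147.2,230,-11)"
```

```text
t 38.1 grasp [ 452.6 -362.7  224.4] az -7.6 F [ 0.4  0.1 -3.4] -> shift [ 0.5065 -0.0598 -0.0059] yaw 3.4
```

Request:
jog_arm(commands=[[[0.004, 0, -0.003], 0.2], [[0.012, -0.001, -0.006], 0.5], [[0.024, -0.003, -0.006], 0.8], [[0.04, -0.005, -0.006], 1.2], [[0.06, -0.007, -0.006], 1.6], [[0.084, -0.01, -0.006], 2], [[0.11, -0.013, -0.006], 2.8], [[0.137, -0.016, -0.006], 3.4]])

```text
t: 38.95
position: [454.1, -222.4, 390.2]
eef_rot: [-2.422, -1.998, 0.001]
contact_force: [0.1, 0.2, -2.6]
grip_width: 31.9
grip_force: 30.0
```

Request:
jog_arm(commands=[[[0.028, -0.005, 0], 0], [[0.056, -0.009, 0], 0], [[0.084, -0.014, 0], 0], [[0.112, -0.018, 0], 0], [[0.14, -0.023, 0], 0], [[0.168, -0.028, 0], 0], [[0.196, -0.032, 0], 0], [[0.224, -0.037, 0], 0]])

```text
t: 39.75
position: [459.8, 4.4, 390.4]
eef_rot: [-2.421, -2.0, 0.002]
contact_force: [1.5, 0.6, -2.4]
grip_width: 31.6
grip_force: 30.0
```

```bash
python3 -c "
from h import *
go(460,147.2,230,-11)"
```

```text
t 39.8 grasp [459.6   4.5 227.4] az -10.9 F [ 1.5  0.6 -2.4] -> shift [ 0.1403 -0.0266 -0.0025] yaw 0.1
```

Request:
jog_arm(commands=[[[0.026, -0.005, 0], 0], [[0.05, -0.009, 0], 0], [[0.074, -0.014, 0], 0], [[0.096, -0.018, 0], 0], [[0.114, -0.021, 0], 0], [[0.126, -0.023, 0], 0], [[0.133, -0.025, 0], 0], [[0.137, -0.026, 0], 0]])

```text
t: 40.55
position: [460.9, 142.3, 390.8]
eef_rot: [-2.423, -2.0, 0.001]
contact_force: [-0.1, 0.6, -3.2]
grip_width: 31.5
grip_force: 30.0
```

Request:
jog_arm(commands=[[[0.002, 0, 0], 0], [[0.002, 0, 0.01], 0], [[0.002, 0, 0.025], 0], [[0.002, 0, 0.045], 0], [[0.002, 0, 0.065], 0], [[0.002, 0, 0.085], 0], [[0.002, 0, 0.095], 0], [[0.002, 0, 0.097], 0]])

```text
t: 41.35
position: [461.3, 143.1, 292.9]
eef_rot: [-2.424, -1.998, 0.004]
contact_force: [0.3, -0.1, -2.2]
grip_width: 31.1
grip_force: 30.0
```

```bash
python3 - <<'E'
from h import *
go(460.3,147.2,101.2,-11)
c=eyes.capture("side"); W=cloud(c)
m=(np.hypot(W[...,0]-460,W[...,1]-147)<28)
for z in (45,60,75,90,105):
    q=W[m&(abs(W[...,2]-z)<8)]; print(z,len(q),np.median(q,0).round(1) if len(q) else'')
E
```

```text
t 41.4 grasp [461.  142.9 129.9] az -11.0 F [ 0.3 -0.1 -2.2] -> shift [ 0.0042 -0.0015  0.0287] yaw -0.0
45 19 [461.  134.9  49.3]
60 36 [458.4 136.6  58.8]
75 30 [458.8 135.   76.2]
90 39 [459.2 135.   88.1]
105 37 [458.2 136.4 105.9]
```

Request:
jog_arm(commands=[[[0.002, 0, 0.004], 0], [[0.004, 0, 0.01], 0], [[0.004, -0.001, 0.016], 0], [[0.004, -0.001, 0.02], 0], [[0.004, -0.001, 0.023], 0], [[0.004, -0.001, 0.025], 0], [[0.004, -0.001, 0.025], 0], [[0.004, -0.001, 0.025], 0]])

```text
t: 42.2
position: [461.6, 147.9, 269.2]
eef_rot: [2.423, 1.999, 0.0]
contact_force: [0.2, -0.3, -2.8]
grip_width: 31.8
grip_force: 30.0
```

Request:
jog_arm(commands=[[[0, 0, 0.0005], 0], [[0, 0, 0.001], 0], [[0, 0, 0.0015], 0], [[0, 0, 0.0015], 0]])

```text
t: 42.6
position: [461.5, 148.0, 267.6]
eef_rot: [-2.423, -1.999, 0.0]
contact_force: [-0.1, 0.7, -2.2]
grip_width: 31.6
grip_force: 30.0
```

Request:
jog_arm(commands=[[[0, 0, 0.0005], 0], [[0, 0, 0.001], 0], [[0, 0, 0.001], 0]])

```text
t: 42.9
position: [461.5, 148.0, 266.6]
eef_rot: [-2.423, -2.0, 0.0]
contact_force: [0.4, -0.3, -3.0]
grip_width: 31.0
grip_force: 30.0
```

Request:
jog_arm(commands=[[[0, 0, 0.0005], 0], [[0, 0, 0.001], 0], [[0, 0, 0.0015], 0], [[0, 0, 0.0015], 0]])

```text
t: 43.3
position: [461.5, 148.0, 265.1]
eef_rot: [-2.423, -2.0, 0.0]
contact_force: [-0.4, -1.1, -3.4]
grip_width: 31.8
grip_force: 30.0
```

Request:
jog_arm(commands=[[[0, 0, 0.0005], 0], [[0, 0, 0.001], 0], [[0, 0, 0.001], 0]])

```text
t: 43.6
position: [461.6, 148.0, 264.2]
eef_rot: [-2.423, -1.999, -0.0]
contact_force: [-1.1, -0.3, -0.6]
grip_width: 31.5
grip_force: 30.0
```

Request:
jog_arm(commands=[[[0, 0, 0.0005], 0], [[0, 0, 0.0005], 0], [[0, 0, 0.0005], 0]])

```text
t: 43.9
position: [461.7, 148.1, 264.1]
eef_rot: [-2.423, -1.999, -0.001]
contact_force: [-1.3, 0.5, 4.4]
grip_width: 31.5
grip_force: 30.0
```

Touchdown. Release, retreat and check everything.

Request:
jog_arm(commands=[[[0, 0, 0], 0], [[0, 0, 0], 0], [[0, 0, 0], 0], [[0, 0, 0], 0], [[0, 0, 0], 0]], hand=0.07)

```text
t: 44.4
position: [461.5, 148.0, 263.6]
eef_rot: [2.423, 1.999, -0.0]
contact_force: [-0.1, -0.2, 0.5]
grip_width: 67.4
grip_force: 0.0
```

Request:
jog_arm(commands=[[[0, 0, -0.01], 0], [[0, 0, -0.03], 0], [[0, 0, -0.07], 0], [[0, 0, -0.11], 0], [[-0.03, 0.004, -0.134], 0], [[-0.07, 0.01, -0.134], 0], [[-0.11, 0.016, -0.134], 0], [[-0.14, 0.02, -0.134], 0]])

```text
t: 45.2
position: [454.1, 4.1, 398.5]
eef_rot: [-2.425, -1.997, -0.002]
contact_force: [-1.1, -0.1, 0.0]
grip_width: 69.8
grip_force: 0.0
```

Request:
jog_arm(commands=[[[0, 0, 0], 0], [[0, 0, 0], 0], [[0, 0, 0], 0], [[0, 0, 0], 0], [[0, 0, 0], 0]])

```text
t: 45.7
position: [454.7, 7.7, 397.6]
eef_rot: [2.421, 2.002, -0.0]
contact_force: [0.1, -0.3, 0.0]
grip_width: 70.2
grip_force: 0.0
```

```bash
python3 - <<'E'
from h import *
c=eyes.capture("side"); f,W,o,D=wrist("w9")
a=cv2.resize(c["frame"][110:210,230:330],(400,400),interpolation=cv2.INTER_CUBIC)
b=cv2.resize(f[:250,195:445],(400,400)); cv2.imwrite("pics/fin.png",np.hstack([a,b])); print(r.get_state()["contact_force"])
E
```

```text
[ 0.01483204 -0.31989515 -0.56785467]
```

View pics/fin.png

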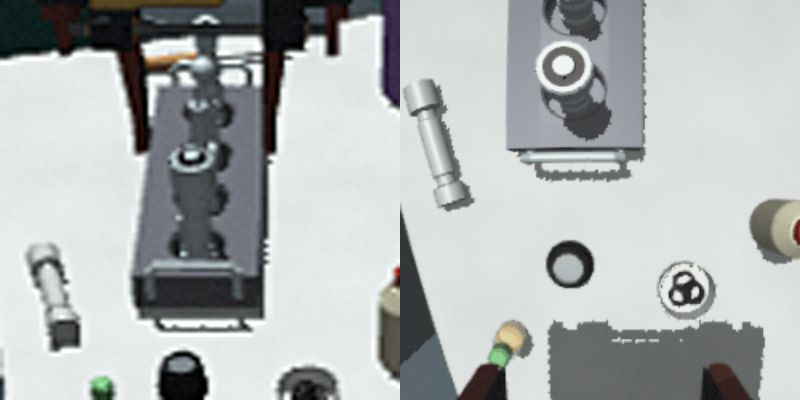

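The picture shows the cup upright in pocket 4 and the other three standing in line behind it. The gripper is clear.

```bash
python3 -c "
from rig import close_job
print(close_job())"
```

```text
the job is handed in; nothing more can be done
None
```

All four spools stand upright in the wash rack in bank order from left to right (hex, ball, slot, cup), each set down gently on its pocket floor; the job was handed in at about 46 s.

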